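Set the bench extraction for the next run

TASK

Set the bench extraction: first lift the two-way radio out of the damper lever's way and stand it upright, wholly on the small grey mat, without tipping it. Next turn the round intake head until its mouth points straight at the black wedge on its base, and last swing the damper lever round until it lies exactly over the line of the black setpoint pointer on its dial. Let go of each, and leave everything else on the bench where it stands.

Things in the scene. Friction and masses are not known exactly. Their poses are not given: they have to be found in the camera images.
- damper: damper station, fixed: white box 160 x 160 x 55 tall; on its robot side a white dial 176 across, top 63 above the bench; a duct stub 90 across, 110 tall, 85 beyond the pivot in +x. Origin on the lever's upright pivot axis (dial centre) at bench level; -x points roughly at the robot. Left and right stations may be swapped between starts
- lever (a joint): damper lever angle about the pivot, rad: 0 along -x of damper, growing counter-clockwise from above (angle a points along (-cos a, -sin a) there); stops at -1.05 and 1.05. Steel bar 18 wide, top 84 above the bench, bottom 76, swinging over the dial and beyond its rim to the grip. About 2 N at the grip moves it; it stays where left
- lever_grip (a point): centre of the lever's grip, an upright round grey handle 26 across, from 82 to 136 above the bench, its axis 150 from the pivot; this point is 110 above the bench
- flag: black setpoint pointer, fixed flat on the dial: a bar 10 wide from near the pivot to a diamond tip about 95 from the pivot, top 68 above the bench, passing under the lever. The origin is on the pivot axis at bench level; the pointer points along -x of this body
- flag_line (a point): the point on the pointer's line, prolonged to 150 from the pivot axis and 110 above the bench: the lever's grip centre belongs here
- intake: intake station, fixed: white round base 170 across, 25 tall, which carries the intake head. The origin is on the head's upright swivel axis at bench level
- cowl (a joint): intake head angle about its upright axis, rad: 0 with the mouth along -x of intake, growing counter-clockwise from above; stops at -1.5 and 1.5. White drum 92 across, up to 110 above the bench, with a square mouth (60 wide, black opening) reaching 64 from the axis on one side. Turns stiffly (0.12 N m) and stays where left
- cowl_grip (a point): point on the swivel axis, 132 above the bench, in the middle of the grey grip bar on top of the head: 70 long, 16 wide, from 110 to 145 above the bench, lying along the mouth's direction (-x of this point is towards the mouth)
- cowl_mouth (a point): point in front of the mouth's middle, 70 from the swivel axis, 75 above the bench
- wedge: black wedge, 20 long, fixed on the intake station's base near its rim, top 33 above the bench. The origin is on the swivel axis at bench level; the wedge lies along -x of this body
- wedge_tip (a point): point over the wedge, 70 from the swivel axis: the mouth's point belongs over it
- radio: dark two-way radio standing upright on the bench in front of the dial, in the lever's way: body 34 thick (its x) by 58 wide (its y) by 140 tall, with a stub aerial and a knob up to 156; about 250 g. Origin in the middle of its foot
- mat: small flat grey mat, 100 x 100 x 4 thick, fixed on the bench on the robot side of the intake station. Origin at the centre of its underside
- bottle: bystander, to be left alone: amber glass bottle, 60 across, 150 tall, standing between the two stations near the robot. Origin: centre of its underside
- tipbox: bystander, to be left alone: pipette tip box, 120 x 85 x 65 tall, lying between the two stations, farther back. Origin: centre of its underside
- canister: bystander, to be left alone: white jar, 80 across, 170 tall, at an outer side. Origin: centre of its underside
- jug: bystander, to be left alone: grey bottle, 70 across, 140 tall, at the other outer side. Origin: centre of its underside
- mouse: bystander, to be left alone: dark computer mouse, 105 x 60 x 30 tall. Origin: centre of its underside
- timer: bystander, to be left alone: white bench timer, 70 x 65 x 30 tall. Origin: centre of its underside
Not all that is in view belongs to the job. Leave any blue or orange look-alike of the radio alone. Leave any turquoise look-alike of the intake alone.

How it is judged:
By the outcome, as a careful person would: the job done as asked, in the order asked, and still so for the second after the job is handed in, with the robot touching nothing.
It also fails if it takes over 72 s, if anything falls off the work surface, if the arm or the gripper's body presses on something with over 40 N, if the wrist force passes 120 N, or if a joint passes its speed limit or range.

ROBOT

A 6-joint arm with a two-finger parallel gripper is mounted at the origin on the work surface. World frame = base frame: x ahead of the robot, y to its left, z up, the work surface at z = 0. Lengths are in mm, angles in rad, forces in N, time in s.
With the tool pointing down it reaches from about 350 to 975 mm from the base axis. Payload 7.1 kg.
Tool frame: the origin (TCP) lies at the very end of the fingers, on their centre line; the grasp point (between the pads) lies 19 mm behind it; z points along the fingers, y is the line along which they close (so a half turn about z gives the same grasp; the last joint's range is limited). The gripper opens to 88 mm and grips with 3 to 60 N. Pads are 20 mm wide; open, the fingers measure 115 mm over their backs; the gripper's body (75 mm by 178 mm) begins 61 mm behind the grasp point.
Start: joints at [1.167, 0.423, 1.63, -0, 1.089, -0.019], TCP at [234.576, 579.291, 196.775] pointing down, gripper open.
Joint ranges: [-3, 3], [-0.9, 2.11], [0.09, 2.58], [-1.31, 4.45], [0.11, 2.69], [-2.54, 2.54]. Speed limits (rad/s): [2.39, 2.39, 3.01, 3.14, 3.14, 3.14].

INTERFACE

Orientations are given as a rotation vector (axis times angle).
In Python, from workcell import ctrl, optics gives the robot as it stands.
- The arm moves only by the shell command python3 -m jog 'ROWS'. ROWS is JSON, a list of rows, each a list of 7 numbers: the shift along the tool's x, y, z in units of 40 mm (1.0 is 40 mm), then the turn, a rotation vector about the tool's x, y, z in units of 6 degrees (1.0 is 6 degrees), then the opening, from 0 (shut) to 1 (fully open). A call has 1 to 20 rows; each row shifts and turns the commanded pose from where the row before left it, along the tool's axes as they then stand; what a row does not reach is not made up. A row lasts 1/10 s, in which the tool goes at most 50 mm and 8.59 degrees, less where a joint would pass 70% of its speed; a pose out of reach is approached as far as the arm can. A call is refused whole if a number of a shift passes 1 or a number of a turn 1, either way. A call with a gripper value outside its range is refused whole. The fingers move at their own pace and stop on an object; the grip force is fixed at half the most. Time passes only in rows, so rows that do not move let the fingers close. It gives the time, the measured TCP pose, the force, the opening and the grip force at its end, in the units of the state.
- ctrl.get_obs(): the state, without advancing time (a new reading comes with each control period).
- optics.get_image(name): name is "scene" or "top" or "wrist"; returns the picture (400x640x3 uint8, red, green, blue); there is no depth.
- optics.camera_model(name): a dict with "fov_y" (degrees; the focal length in pixels is half the picture's height over the tangent of half this angle, whatever the lens; pixels are square), "cx", "cy" (the principal point, pixels), "k1" (the pictures are not rectified: a ray, as slopes to the right and down, at radius r is drawn at 1 + k1 r^2 times it, then the intrinsics apply), "view" (4x4, takes a point from world to camera coordinates); the wrist camera has in their place "hand_eye" (4x4, takes a point from camera to tool coordinates, whose origin is the TCP and whose axes are the flange's). Camera axes: x right, y up, looking along -z (the intrinsics and any distortion apply to the point x, -y, -z); pixel columns grow to the right and rows downward; lengths in mm; the calibration is good to about 2 mm. A picture is of the moment at which its call begins: read the wrist's pose just before it. camera_model takes no time and is no camera call.
- ctrl.close_job(): hands the job in; it is judged then, once.
Trained networks look in the newest picture that a camera, given by its name, has taken for a name from the list of things; names that differ only in an ending like _2 or _b are one class to them, and where a whole thing is asked for, a point or a joint stands for the part that bears it (a point fixed in the world has none). Each returns a list of dicts, best first, with "conf" (0 to 1); they miss things now and then, are a little off and sometimes report something else, mostly with a low value. They report only what shows in the picture. A call takes as long as a camera call. They do not tell look-alikes from the thing itself.
- optics.masks_of(target, camera): "pixels" (400x640 bool, what is visible of it) and "extent" ([centre column, centre row, width, height] in pixels, round what is visible of it).
The state is a dict: "t": time; "qpos": joint angles; "qvel": joint speeds; "joint_torque": joint torques, N m; "ee_pos": TCP position; "orientation": TCP orientation; "ft_force": force on the tool from outside, world axes, zero at the start; "moment": the same for the moment, N m; "width": finger opening in mm; "grasp_force": force on a finger pad.
Only numpy, scipy, OpenCV 4.12 (cv2) and the standard library are available. Lean on these libraries where they do the work, as an engineer would, in place of code of your own. Each camera call takes 0.05 s, during which the arm holds its last target. There are 200 camera calls.

## Working session

There is one attempt and no reset: what is moved stays moved. The work goes in short steps, Python scripts to look and compute and a shell command to move; the robot and the scene stay as the last step left them, time stands still between calls to the robot, and variables do not carry over. Pictures are saved under pics/ and viewed, at most 10 in all, crops included, and the job is handed in when it is done.

```bash
ls; mkdir -p pics
cat > h.py <<'E'
import numpy as np, cv2
from workcell import ctrl, optics
from scipy.spatial.transform import Rotation as R
def intr(m):
    f=200/np.tan(np.radians(m["fov_y"])/2); return f,m["cx"],m["cy"],m["k1"]
def pose(cam):
    m=optics.camera_model(cam)
    if "view" in m: return m,np.linalg.inv(np.array(m["view"]))
    o=ctrl.get_obs(); T=np.eye(4); T[:3,:3]=R.from_rotvec(o["orientation"]).as_matrix(); T[:3,3]=o["ee_pos"]
    return m,T@np.array(m["hand_eye"])
def proj(cam,P):
    m,C=pose(cam); f,cx,cy,k=intr(m); P=np.atleast_2d(P).astype(float)
    p=(P-C[:3,3])@C[:3,:3]; s=np.c_[p[:,0],-p[:,1]]/-p[:,2:3]
    s=s*(1+k*(s**2).sum(1,keepdims=True)); return s*f+[cx,cy]
def unproj(cam,uv,z):
    m,C=pose(cam); f,cx,cy,k=intr(m); uv=np.atleast_2d(uv).astype(float)
    d=(uv-[cx,cy])/f; s=d.copy()
    for _ in range(30): s=d/(1+k*(s**2).sum(1,keepdims=True))
    r=np.c_[s[:,0],-s[:,1],-np.ones(len(s))]@C[:3,:3].T
    return C[:3,3]+r*((z-C[2,3])/r[:,2:3])
def shot(cam,name=None):
    im=optics.get_image(cam)
    if name: cv2.imwrite("pics/"+name+".png",im[:,:,::-1])
    return im
E
python3 - <<'E'
from h import *
for c in ("top","scene"):
    im=shot(c,c+"0")
    m,C=pose(c); print(c,C.round(2).tolist(),intr(m))
    for n in ["radio","mat","damper","lever","lever_grip","flag","intake","cowl","cowl_grip","wedge","bottle","tipbox","canister","jug","mouse","timer"]:
        for d in optics.masks_of(n,c)[:3]:
            if d["conf"]>.2: print(c,n,round(d["conf"],2),np.round(d["extent"]).tolist())
a=cv2.imread("pics/top0.png");b=cv2.imread("pics/scene0.png")
print(ctrl.get_obs())
E
```

```text
pics
top [[0.01, 0.98, -0.18, 278.68], [-1.0, 0.01, 0.02, 13.17], [0.02, 0.18, 0.98, 1383.43], [0.0, 0.0, 0.0, 1.0]] (np.float64(472.9503054557525), 314.92034924958466, 199.38904135658967, -0.056952203335928826)
top radio 0.97 [389.0, 203.0, 29.0, 27.0]
top radio 0.91 [396.0, 236.0, 25.0, 30.0]
top radio 0.67 [359.0, 250.0, 28.0, 25.0]
top mat 0.57 [229.0, 228.0, 36.0, 36.0]
top damper 0.83 [387.0, 146.0, 73.0, 82.0]
top lever 0.59 [373.0, 167.0, 51.0, 45.0]
top lever_grip 0.62 [371.0, 167.0, 44.0, 44.0]
top flag 0.46 [402.0, 169.0, 16.0, 18.0]
top intake 0.79 [154.0, 156.0, 53.0, 59.0]
top intake 0.71 [313.0, 150.0, 32.0, 45.0]
top intake 0.63 [235.0, 163.0, 36.0, 48.0]
top cowl 0.89 [149.0, 151.0, 37.0, 44.0]
top cowl 0.7 [236.0, 163.0, 40.0, 46.0]
top cowl_grip 0.74 [233.0, 164.0, 34.0, 45.0]
top cowl_grip 0.58 [147.0, 152.0, 41.0, 43.0]
top bottle 0.9 [310.0, 227.0, 25.0, 25.0]
top tipbox 0.91 [314.0, 148.0, 35.0, 47.0]
top tipbox 0.59 [233.0, 162.0, 41.0, 49.0]
top canister 0.62 [494.0, 211.0, 51.0, 42.0]
top jug 0.7 [140.0, 211.0, 34.0, 29.0]
top jug 0.66 [386.0, 148.0, 78.0, 7
[... 1471 characters left out ...]
3 [468.0, 245.0, 31.0, 30.0]
{'t': 1.7, 'qpos': array([ 1.16700363e+00,  4.23090981e-01,  1.62994197e+00, -2.40037947e-05,
        1.08865624e+00, -1.90112748e-02]), 'qvel': array([ 0.0008036 ,  0.00075688,  0.00014598, -0.00061141,  0.00106569,
        0.00080982]), 'joint_torque': array([ 1.10235898e-03, -5.44544077e+01, -2.74050379e+01,  6.44697226e-02,
        1.68244127e-02, -3.06909783e-05]), 'ee_pos': array([234.56328071, 579.24876843, 196.76417629]), 'orientation': array([ 6.00674233e-01,  3.08363284e+00, -1.55269799e-04]), 'ft_force': array([-0.79598759, -1.00899616,  0.8661322 ]), 'moment': array([0.05018837, 0.01580634, 0.01153708]), 'grasp_force': 0.0, 'width': 87.89299596581625}
```

View pics/top0.png

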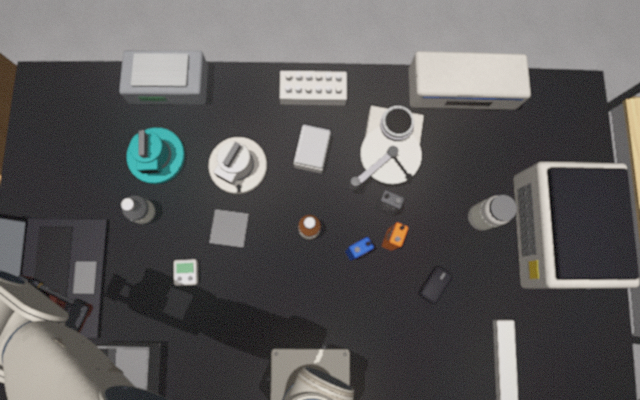

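View pics/scene0.png

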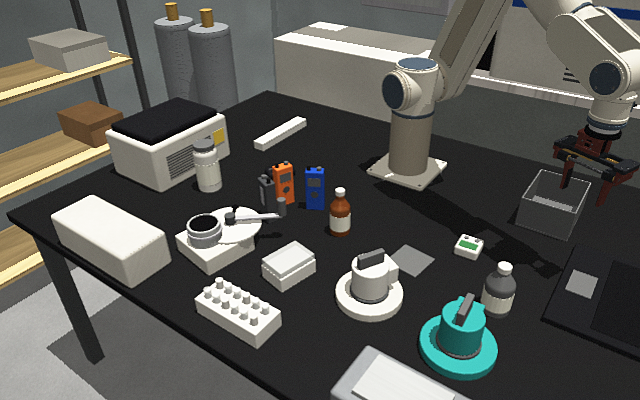

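The top view shows three radios: dark (391,201), orange (396,236) and blue (360,248). I choose the dark one, which stands in front of the dial. There are two intakes, white (237,164) and turquoise (154,156), and I choose the white one. The lever grip is at about (356,182), and the pointer tip is at about (410,174).

Run:
```python
from h import *
im=cv2.imread("pics/top0.png")
a=cv2.resize(im[125:260,340:440],None,fx=4,fy=4,interpolation=cv2.INTER_CUBIC)
b=cv2.resize(im[125:260,200:275],None,fx=4,fy=4,interpolation=cv2.INTER_CUBIC)
cv2.imwrite("pics/crop0.png",np.hstack([a,b]))
for n,uv,z in [("radiotop",(391,201),140),("pivot",(392,152),84),("grip",(356,182),120),("flagtip",(410,174),68),("cowl",(236,155),145),("intakebase",(237,165),25),("mat",(229,228),4),("bottle",(310,227),140),("orange",(397,233),140),("blue",(360,248),140)]:
    print(n,unproj("top",uv,z).round().tolist())
print(pose("wrist")[0])
```

```text
radiotop [[508.0, -213.0, 140.0]]
pivot [[661.0, -229.0, 84.0]]
grip [[564.0, -121.0, 120.0]]
flagtip [[601.0, -283.0, 68.0]]
cowl [[629.0, 206.0, 145.0]]
intakebase [[633.0, 221.0, 25.0]]
mat [[448.0, 240.0, 4.0]]
bottle [[436.0, 4.0, 140.0]]
orange [[422.0, -227.0, 140.0]]
blue [[382.0, -128.0, 140.0]]
{'fov_y': 59.84151917723168, 'cx': 317.3538227574026, 'cy': 194.41077262410545, 'k1': -0.06793506182475557, 'hand_eye': array([[ 1.51492587e-04,  9.51803697e-01,  3.06707841e-01,
         8.44273903e+01],
       [ 9.99999494e-01,  1.60702819e-04, -9.92638618e-04,
        -3.23214677e-01],
       [-9.94085921e-04,  3.06707836e-01, -9.51803191e-01,
        -1.88749058e+02],
       [ 0.00000000e+00,  0.00000000e+00,  0.00000000e+00,
         1.00000000e+00]])}
```

View pics/crop0.png

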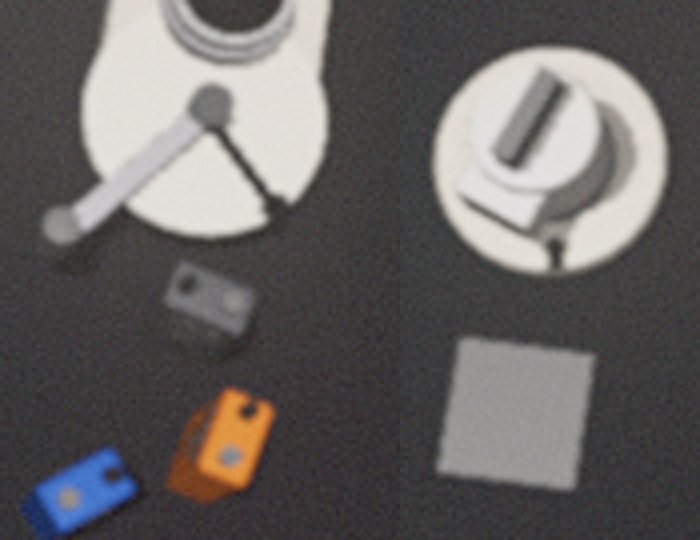

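The crop confirms the dark radio at crop (212,298), long axis sloping down-right. The white head's mouth points down-left, and the wedge is at crop (555,250), straight below. Next I work out the move to a viewing pose.

```bash
cat >> h.py <<'E'
def plan(x,y,z,yaw=None):
    """shifts (units) in tool axes after turn; yaw = world angle of tool y (deg, mod 180)"""
    o=ctrl.get_obs(); M=R.from_rotvec(o["orientation"]).as_matrix(); p=np.array(o["ee_pos"])
    y0=np.degrees(np.arctan2(M[1,1],M[0,1])); t=0
    if yaw is not None: t=(yaw-y0+90)%180-90   # ccw world = negative about tool z (down)
    print("now",p.round(1).tolist(),"yaw",round(y0,2),"q6",round(float(o["qpos"][5]),2),"tilt",np.round(M[:,2],4).tolist(),"w",round(float(o["width"]),1),"F",np.round(o["ft_force"],1).tolist())
    d=M.T@(np.array([x,y,z])-p)/40
    M2=M@R.from_euler("z",-t,degrees=True).as_matrix()
    d2=M2.T@(np.array([x,y,z])-p)/40
    print("turn units",round(-t/6,2),"shift before turn",d.round(3).tolist(),"after turn",d2.round(3).tolist())
E
python3 - <<'E'
from h import *
c=np.array([(185,262),(257,298),(240,335),(165,298)])/4+[340,125]
P=unproj("top",c,140);print(P.round(0).tolist(),P.mean(0))
L=P[1]-P[0]+P[2]-P[3];yaw=np.degrees(np.arctan2(L[1],L[0]))+90;print("long",yaw-90,"thick",yaw)
c=np.array([(460,338),(594,352),(576,490),(437,472)])/4+[200-100,125]
P=unproj("top",c,4);print("mat",P.round().tolist(),P.mean(0))
plan(500,-200,300,yaw)
E
```

```text
[[537.0, -201.0, 140.0], [513.0, -249.0, 140.0], [487.0, -237.0, 140.0], [512.0, -187.0, 140.0]] [ 512.36355253 -218.10836611  140.        ]
long -116.40599425467678 thick -26.405994254676784
mat [[502.0, 284.0, 4.0], [493.0, 185.0, 4.0], [391.0, 194.0, 4.0], [403.0, 296.0, 4.0]] [447.29928167 239.81390244   4.        ]
now [234.6, 579.2, 196.8] yaw 67.95 q6 -0.02 tilt [-0.0, -0.0001, -1.0] w 87.9 F [-0.8, -1.0, 0.9]
turn units -14.27 shift before turn [-13.463, -15.566, -2.579] after turn [14.498, -14.607, -2.579]
```

```bash
python3 -m jog '[[-0.75,-0.86,-0.4,0,0,0,1],[-0.75,-0.86,-0.4,0,0,0,1],[-0.75,-0.86,-0.4,0,0,0,1],[-0.75,-0.86,-0.4,0,0,0,1],[-0.75,-0.86,-0.4,0,0,0,1],[-0.75,-0.86,-0.4,0,0,0,1],[-0.75,-0.86,-0.2,0,0,0,1],[-0.75,-0.86,0,0,0,0,1],[-0.75,-0.86,0,0,0,0,1],[-0.75,-0.86,0,0,0,0,1],[-0.75,-0.86,0,0,0,0,1],[-0.75,-0.86,0,0,0,0,1],[-0.75,-0.86,0,0,0,0,1],[-0.75,-0.86,0,0,0,0,1],[-0.75,-0.86,0,0,0,0,1],[-0.75,-0.86,0,0,0,0,1],[-0.75,-0.86,0,0,0,0,1],[-0.75,-0.86,0,0,0,0,1]]'
python3 -m jog '[[0,0,0,0,0,1,0.75],[0,0,0,0,0,1,0.75],[0,0,0,0,0,1,0.75],[0,0,0,0,0,1,0.75],[0,0,0,0,0,1,0.75],[0,0,0,0,0,1,0.75],[0,0,0,0,0,1,0.75],[0,0,0,0,0,1,0.75],[0,0,0,0,0,1,0.75],[0,0,0,0,0,1,0.75],[0,0,0,0,0,1,0.75],[0,0,0,0,0,1,0.75],[0,0,0,0,0,1,0.75],[0,0,0,0,0,1,0.75],[0,0,0,0,0,1,0.75],[0,0,0,0,0,0.7,0.75],[0,0,0,0,0,0,0.75]]'
python3 - <<'E'
from h import *
plan(512,-218,300,-26.4)
im=shot("wrist","w1")
for n in ["radio","lever","lever_grip","flag","damper"]:
    for d in optics.masks_of(n,"wrist")[:3]: print(n,round(d["conf"],2),np.round(d["extent"]).tolist())
E
```

```text
t: 3.5
ee_pos: [502.9, -199.3, 300.9]
orientation: [0.601, 3.083, 0.0]
ft_force: [0.6, 0.6, 0.2]
width: 87.7
grasp_force: 0.0
t: 5.2
ee_pos: [502.6, -197.3, 300.8]
orientation: [2.668, 1.658, 0.0]
ft_force: [-0.4, -0.2, 0.2]
width: 66.1
grasp_force: 0.0
now [502.6, -197.3, 300.8] yaw -26.28 q6 0.06 tilt [0.0001, -0.0001, -1.0] w 66.1 F [-0.4, -0.2, 0.2]
turn units 0.02 shift before turn [-0.36, 0.439, 0.021] after turn [-0.359, 0.439, 0.021]
radio 0.97 [266.0, 210.0, 66.0, 65.0]
radio 0.87 [335.0, 169.0, 35.0, 72.0]
radio 0.6 [200.0, 156.0, 83.0, 65.0]
lever 0.64 [426.0, 159.0, 42.0, 54.0]
lever 0.57 [397.0, 95.0, 151.0, 85.0]
lever_grip 0.96 [399.0, 97.0, 144.0, 80.0]
flag 0.72 [426.0, 158.0, 40.0, 53.0]
damper 0.87 [453.0, 108.0, 257.0, 172.0]
```

View pics/w1.png

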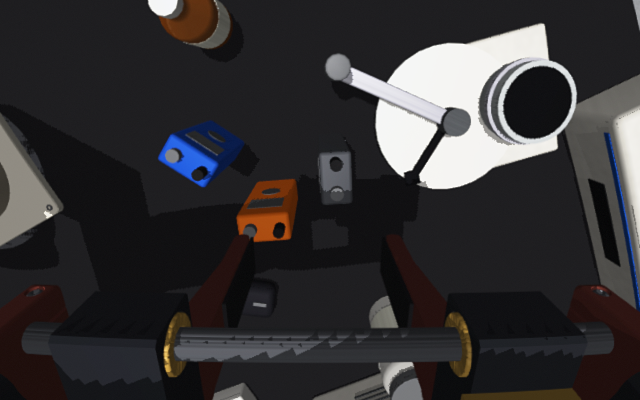

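The wrist view shows the dark radio's top at about (336,177), the lever grip at (338,67), the pivot hub at (456,122) and the pointer tip at (411,178).

Run:
```python
from h import *
im=cv2.imread("pics/w1.png")
a=cv2.resize(im[130:225,300:370],None,fx=6,fy=6,interpolation=cv2.INTER_CUBIC)
b=cv2.resize(im[40:200,320:480],None,fx=3.56,fy=3.56,interpolation=cv2.INTER_CUBIC)[:570]
cv2.imwrite("pics/crop1.png",cv2.convertScaleAbs(np.hstack([a,b])[:, :800] if False else cv2.resize(np.hstack([a[:569],b[:569]]),None,fx=.8,fy=.8),alpha=1.6,beta=10))
print(unproj("wrist",[(319,152),(351,150),(353,203),(321,206)],140).round().tolist())
print("piv/grip/tip",[unproj("wrist",p,z).round(1).tolist() for p,z in [((456,122),90),((338,67),136),((411,178),68)]])
```

```text
[[512.0, -182.0, 140.0], [542.0, -195.0, 140.0], [521.0, -248.0, 140.0], [489.0, -236.0, 140.0]]
piv/grip/tip [[[665.0, -228.6, 90.0]], [[565.1, -116.5, 136.0]], [[596.2, -275.7, 68.0]]]
```

View pics/crop1.png

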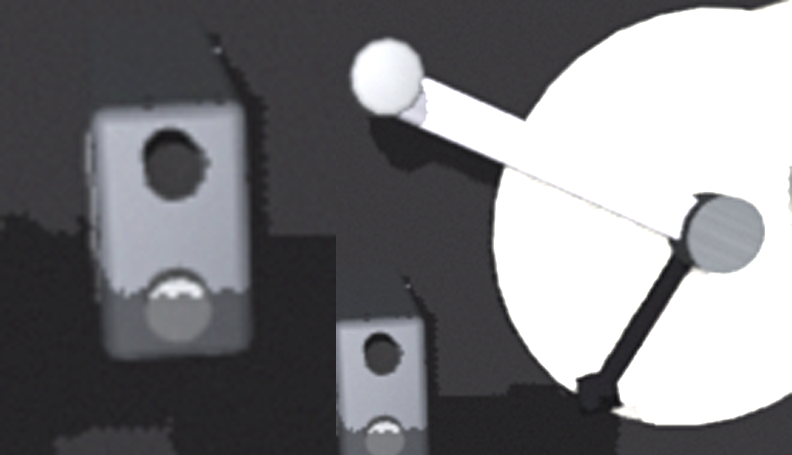

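Run:
```python
from h import *
P=unproj("wrist",[(319.8,151.9),(350.6,151.2),(352.2,203.3),(322.5,204.4)],140);c=P.mean(0)
L=P[3]+P[2]-P[0]-P[1];th=np.degrees(np.arctan2(L[1],L[0]))+90
print(c,th,np.linalg.norm(L)/2,np.linalg.norm(P[1]-P[0]))
plan(c[0],c[1],95,th)
```

```text
[ 516.32081113 -215.24160328  140.        ] -22.981736874777667 56.455694992903766 31.345668446571413
now [502.6, -197.3, 300.8] yaw -26.2 q6 0.06 tilt [-0.0, -0.0, -1.0] w 66.0 F [-0.5, -0.4, -0.1]
turn units -0.54 shift before turn [-0.251, 0.505, 5.144] after turn [-0.279, 0.49, 5.144]
```

```bash
python3 -m jog '[[0,0,0,0,0,-0.54,0.75],[-0.28,0.49,0.1,0,0,0,0.75],[0,0,0.9,0,0,0,0.75],[0,0,0.9,0,0,0,0.75],[0,0,0.9,0,0,0,0.75],[0,0,0.8,0,0,0,0.75],[0,0,0.6,0,0,0,0.75],[0,0,0.5,0,0,0,0.75],[0,0,0.44,0,0,0,0.75],[0,0,0,0,0,0,0.75],[0,0,0,0,0,0,0.3],[0,0,0,0,0,0,0],[0,0,0,0,0,0,0],[0,0,0,0,0,0,0],[0,0,0,0,0,0,0],[0,0,0,0,0,0,0],[0,0,0,0,0,0,0],[0,0,0,0,0,0,0]]'
python3 - <<'E'
from h import *
plan(447,240,106,85)
shot("wrist","w2")
E
```

```text
t: 7.3
ee_pos: [516.6, -215.4, 95.9]
orientation: [2.619, 1.733, 0.001]
ft_force: [-1.9, 0.2, 4.9]
width: 34.1
grasp_force: 30.0
now [516.6, -215.4, 95.9] yaw -23.01 q6 -0.01 tilt [0.0007, -0.0003, -1.0] w 34.1 F [-1.9, 0.2, 4.9]
turn units 12.0 shift before turn [9.8, -6.051, -0.258] after turn [-2.725, -11.19, -0.258]
```

View pics/w2.png

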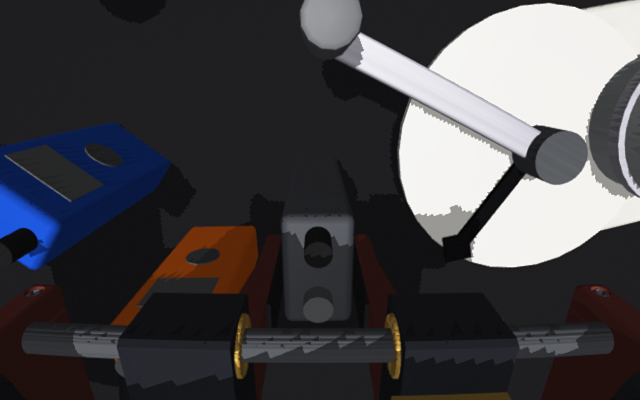

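The picture shows the radio held squarely between the pads at (317,265), with a grip width of 34.1. Now I lift it, turn and carry it.

```bash
python3 -m jog '[[0,0,-0.2,0,0,0,0],[0,0,-0.4,0,0,0,0],[0,0,-0.6,0,0,0,0],[0,0,-0.8,0,0,0,0],[0,0,-0.8,0,0,0,0],[0,0,-0.8,0,0,0,0],[0,0,-0.7,0,0,0,0],[0,0,-0.4,0,0,0,0],[0,0,-0.2,0,0,-0.2,0],[0,0,0,0,0,-0.5,0],[0,0,0,0,0,-0.8,0],[0,0,0,0,0,-0.7,0],[0,0,0,0,0,-0.4,0],[0,0,0,0,0,-0.2,0],[0,0,0,0,0,0,0]]'
python3 - <<'E'
from h import *
plan(447,240,296,-6)
E
```

```text
t: 8.85
ee_pos: [515.9, -215.1, 290.5]
orientation: [-2.337, -2.097, 0.001]
ft_force: [0.5, -0.8, -2.9]
width: 33.8
grasp_force: 29.9
now [515.9, -215.1, 290.5] yaw -6.19 q6 -0.31 tilt [-0.0013, 0.0006, -1.0] w 33.8 F [0.5, -0.8, -2.9]
turn units -0.03 shift before turn [11.125, -2.939, -0.129] after turn [11.135, -2.902, -0.129]
```

```bash
python3 -m jog '[[0.3,-0.08,0,0,0,0,0],[0.5,-0.13,0,0,0,0,0],[0.8,-0.21,0,0,0,0,0],[0.95,-0.25,0,0,0,0,0],[0.95,-0.25,0,0,0,0,0],[0.95,-0.25,0,0,0,0,0],[0.95,-0.25,0,0,0,0,0],[0.95,-0.25,0,0,0,0,0],[0.95,-0.25,0,0,0,0,0],[0.95,-0.25,0,0,0,0,0],[0.9,-0.24,0,0,0,0,0],[0.8,-0.21,0,0,0,0,0],[0.6,-0.16,0,0,0,0,0],[0.38,-0.1,0,0,0,0,0],[0.2,-0.06,0,0,0,0,0],[0,0,0,0,0,0,0],[0,0,0,0,0,0,0]]'
python3 - <<'E'
from h import *
plan(447,240,101,-6)
im=shot("wrist","w3"); t=shot("top","t3")
for c in ("wrist","top"):
  for n in ["mat","cowl_grip","wedge","intake"]:
    for d in optics.masks_of(n,c)[:2]:
        if n=="mat":
            m=d["pixels"].astype(np.uint8); q=max(cv2.findContours(m,0,2)[0],key=cv2.contourArea)
            e=cv2.approxPolyDP(q,.04*cv2.arcLength(q,True),True)[:,0]
            print(c,e.tolist(),unproj(c,e,4)[:,:2].round().tolist())
        print(c,n,round(d["conf"],2),np.round(d["extent"]).tolist())
E
```

```text
t: 10.55
ee_pos: [447.5, 239.3, 291.1]
orientation: [2.339, 2.097, -0.001]
ft_force: [0.1, 0.7, -2.8]
width: 33.7
grasp_force: 29.9
now [447.5, 239.3, 291.1] yaw -6.23 q6 0.58 tilt [-0.0002, -0.0005, -1.0] w 33.7 F [0.1, 0.7, -2.8]
turn units -0.04 shift before turn [0.018, -0.013, 4.752] after turn [0.018, -0.013, 4.752]
wrist [[283, 108], [284, 178], [300, 154], [351, 178], [355, 110]] [[408.0, 297.0], [396.0, 200.0], [423.0, 232.0], [491.0, 190.0], [504.0, 284.0]]
wrist mat 0.7 [319.0, 143.0, 76.0, 72.0]
wrist cowl_grip 0.79 [477.0, 156.0, 119.0, 89.0]
wrist intake 0.89 [463.0, 143.0, 145.0, 129.0]
wrist intake 0.83 [472.0, 11.0, 94.0, 18.0]
top [[228, 211], [242, 246], [248, 215]] [[498.0, 245.0], [395.0, 200.0], [487.0, 186.0]]
top mat 0.93 [241.0, 229.0, 22.0, 32.0]
top cowl_grip 0.75 [236.0, 166.0, 34.0, 46.0]
top cowl_grip 0.55 [149.0, 150.0, 41.0, 38.0]
top intake 0.73 [152.0, 148.0, 51.0, 45.0]
top intake 0.69 [236.0, 165.0, 53.0, 58.0]
```

View pics/w3.png

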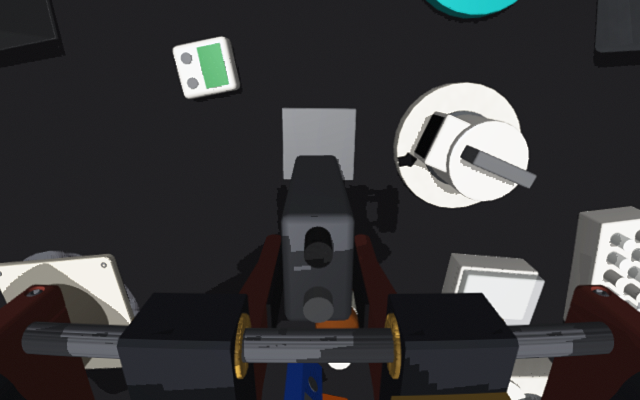

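The mat is centred under the radio at about (319,143) in the picture, world (449,241). The intake's wedge is at (405,159) and its mouth at (430,137). Lowering the radio now.

```bash
python3 -m jog '[[0.04,0.05,0.4,0,0,0,0],[0,0,0.8,0,0,0,0],[0,0,0.9,0,0,0,0],[0,0,0.9,0,0,0,0],[0,0,0.7,0,0,0,0],[0,0,0.45,0,0,0,0],[0,0,0.25,0,0,0,0],[0,0,0.15,0,0,0,0],[0,0,0.12,0,0,0,0],[0,0,0.06,0,0,0,0],[0,0,0,0,0,0,0],[0,0,0,0,0,0,0]]'
python3 -c "
from h import *
plan(449,241,100,-6)"
```

```text
t: 12.25
ee_pos: [450.1, 241.6, 102.6]
orientation: [2.338, 2.098, 0.002]
ft_force: [0.3, 0.1, -3.3]
width: 33.6
grasp_force: 29.9
now [450.1, 241.6, 102.6] yaw -6.21 q6 0.58 tilt [0.001, 0.0005, -1.0] w 33.6 F [0.3, 0.1, -3.3]
turn units -0.03 shift before turn [-0.018, -0.026, 0.064] after turn [-0.017, -0.026, 0.064]
```

```bash
python3 -m jog '[[0,0,0.025,0,0,0,0],[0,0,0.025,0,0,0,0],[0,0,0,0,0,0,0],[0,0,0,0,0,0,0]]'; python3 -m jog '[[0,0,0.02,0,0,0,0],[0,0,0,0,0,0,0],[0,0,0,0,0,0,0]]'
```

```text
t: 12.65
ee_pos: [449.7, 241.4, 100.0]
orientation: [2.338, 2.098, 0.0]
ft_force: [0.1, -0.2, -2.6]
width: 34.2
grasp_force: 29.9
t: 12.95
ee_pos: [449.8, 241.5, 99.9]
orientation: [-2.338, -2.098, -0.001]
ft_force: [-2.5, -0.8, 4.8]
width: 34.2
grasp_force: 30.0
```

```bash
python3 -m jog '[[0,0,0,0,0,0,0.45],[0,0,0,0,0,0,0.6],[0,0,0,0,0,0,0.75],[0,0,0,0,0,0,0.75],[0,0,0,0,0,0,0.75],[0,0,-0.3,0,0,0,0.75],[0,0,-0.6,0,0,0,0.75],[0,0,-0.9,0,0,0,0.75],[0,0,-0.9,0,0,0,0.75],[0,0,-0.9,0,0,0,0.75],[0,0,-0.6,0,0,0,0.75],[0,0,-0.3,0,0,0,0.75],[0,0,0,0,0,0,0.75]]'
python3 - <<'E'
from h import *
shot("wrist","w4");o=ctrl.get_obs();print(o["ee_pos"],o["orientation"])
E
```

```text
t: 14.25
ee_pos: [450.4, 241.8, 281.1]
orientation: [2.338, 2.097, 0.005]
ft_force: [0.0, -0.1, -0.2]
width: 65.9
grasp_force: 0.0
[449.67827791 241.37699352 279.41059263] [2.33835681e+00 2.09774408e+00 1.31571495e-03]
```

View pics/w4.png

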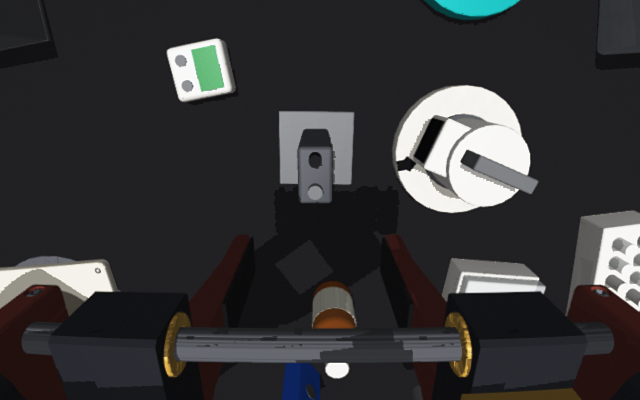

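The radio stands upright, with its top at (316,178) and the mat visible all round its foot. The arm is clear of it. Now the head.

Run:
```python
from h import *
B=unproj("wrist",[(469,149),(463,159),(531,192),(537,181)],145);print(B[:,:2].round().tolist())
c=B.mean(0);d=(B[0]+B[1]-B[2]-B[3])[:2];print("bar centre",c.round(1),"mouth dir",np.degrees(np.arctan2(d[1],d[0])),np.linalg.norm(d)/2)
im=cv2.imread("pics/w4.png");m=((im.min(2)>150).astype(np.uint8))*255
w=unproj("wrist",[(405,164)],33)[0];print("wedge",w)
E=unproj("wrist",[(458,85),(458,213),(393,149),(523,149)],25);print(E.round().tolist())
plan(c[0],c[1],290)
```

```text
[[596.0, 252.0], [591.0, 242.0], [661.0, 201.0], [667.0, 212.0]]
bar centre [628.7 227.  145. ] mouth dir 150.3379455994506 81.01056265709998
wedge [560.81836305 215.05192523  33.        ]
[[633.0, 306.0, 25.0], [634.0, 136.0, 25.0], [548.0, 235.0, 25.0], [721.0, 217.0, 25.0]]
now [449.7, 241.4, 279.4] yaw -6.21 q6 0.58 tilt [0.0007, 0.0004, -1.0] w 65.9 F [-0.6, -0.1, 0.7]
turn units 0.0 shift before turn [0.127, 4.49, -0.262] after turn [0.127, 4.49, -0.262]
```

```bash
python3 -m jog '[[0,0.4,0,0,0,0,0.75],[0,0.8,0,0,0,0,0.75],[0,0.95,0,0,0,0,0.75],[0,0.95,0,0,0,0,0.75],[0.1,0.8,0,0,0,0,0.75],[0,0.5,0,0,0,0,0.75],[0,0.2,0,0,0,-1,0.75],[0,0,0,0,0,-1,0.75],[0,0,0,0,0,-1,0.75],[0,0,0,0,0,-1,0.75],[0,0,0,0,0,-1,0.75],[0,0,0,0,0,-1,0.75],[0,0,0,0,0,-1,0.75],[0,0,0,0,0,-1,0.75],[0,0,0,0,0,-1,0.75],[0,0,0,0,0,-1,0.75],[0,0,0,0,0,-1,0.75],[0,0,0,0,0,0,0.75],[0,0,0,0,0,0,0.75]]'
python3 - <<'E'
from h import *
plan(633,222,280,60)
im=shot("wrist","w5")
E
```

```text
t: 16.2
ee_pos: [633.2, 225.0, 277.5]
orientation: [-0.823, -3.03, 0.002]
ft_force: [-0.2, -0.1, -0.1]
width: 66.1
grasp_force: 0.0
now [633.2, 225.0, 277.5] yaw 59.62 q6 -0.72 tilt [-0.0021, -0.0008, -1.0] w 66.1 F [-0.2, -0.1, -0.1]
turn units -0.06 shift before turn [-0.033, -0.067, -0.063] after turn [-0.033, -0.067, -0.063]
```

View pics/w5.png

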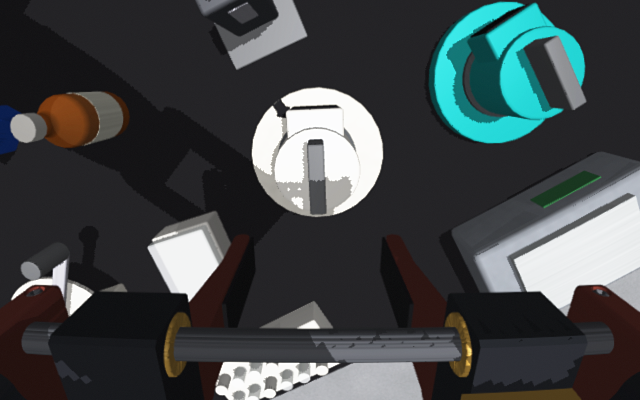

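The view shows the bar from (316,140) to (318,214), the mouth at (315,107) and the wedge at (280,107). The base circle spans columns 251–383. I fit it numerically.

Run:
```python
from h import *
im=cv2.imread("pics/w5.png");g=im.min(2)
m=np.zeros_like(g);m[80:225,245:390]=(g[80:225,245:390]>60)
m=cv2.morphologyEx(m,cv2.MORPH_OPEN,np.ones((3,3)))
q=max(cv2.findContours(m,0,1)[0],key=cv2.contourArea);h=cv2.convexHull(q)[:,0]
P=unproj("wrist",h,25)[:,:2]
A=np.c_[2*P,np.ones(len(P))];s=np.linalg.lstsq(A,(P**2).sum(1),rcond=None)[0];print("base c",s[:2].round(1),"r",np.sqrt(s[2]+s[:2]@s[:2]).round(1))
c=s[:2]
B=unproj("wrist",[(309,140),(323,140),(325,214),(311,214)],145)[:,:2];d=B[0]+B[1]-B[2]-B[3]
print("bar",B.round(1).tolist(),B.mean(0).round(1),np.degrees(np.arctan2(d[1],d[0]))%360)
for uv in [(279,106),(281,108),(283,110)]:
    w=unproj("wrist",uv,30)[0,:2]-c;print("wedge",np.linalg.norm(w).round(1),np.degrees(np.arctan2(w[1],w[0]))%360)
for r in range(96,122,2): print(r,''.join('#' if v<90 else '.' for v in g[r,266:300]))
plan(c[0],c[1],116,60)
```

```text
base c [636.5 222.5] r 85.2
bar [[599.9, 235.5], [606.4, 246.7], [670.9, 211.7], [663.9, 199.7]] [635.3 223.4] 151.12885317432006
wedge 77.7 186.4866384159894
wedge 74.3 186.1292952521937
wedge 71.0 185.73671987467338
96 ##################................
98 ###############...................
100 ###############...................
102 ################..................
104 ##################................
106 #####...############..............
108 ###......###############..########
110 #..........##########.............
112 ...........#########..............
114 ...........#########..............
116 .............#######..............
118 ..................................
120 ..................................
now [633.1, 225.1, 277.8] yaw 59.64 q6 -0.72 tilt [-0.0017, -0.0006, -1.0] w 65.8 F [0.1, 0.2, -0.0]
turn units -0.06 shift before turn [-0.112, -0.009, 4.045] after turn [-0.112, -0.01, 4.045]
```

```bash
python3 -m jog '[[-0.09,0,0.3,0,0,-0.23,0.75],[0,0,0.7,0,0,0,0.75],[0,0,0.8,0,0,0,0.75],[0,0,0.8,0,0,0,0.75],[0,0,0.6,0,0,0,0.75],[0,0,0.4,0,0,0,0.75],[0,0,0.3,0,0,0,0.75],[0,0,0.14,0,0,0,0.75],[0,0,0,0,0,0,0.4],[0,0,0,0,0,0,0.3],[0,0,0,0,0,0,0.2],[0,0,0,0,0,0,0],[0,0,0,0,0,0,0],[0,0,0,0,0,0,0],[0,0,0,0,0,0,0],[0,0,0,0,0,0,0]]'
python3 - <<'E'
from h import *
plan(636.5,222.7,116,96)
E
```

```text
t: 17.85
ee_pos: [635.5, 222.5, 117.7]
orientation: [-0.781, -3.042, 0.004]
ft_force: [-2.3, -4.3, 3.7]
width: 14.8
grasp_force: 30.0
now [635.5, 222.5, 117.7] yaw 61.19 q6 -0.75 tilt [-0.0016, -0.002, -1.0] w 14.8 F [-2.3, -4.3, 3.7]
turn units -5.8 shift before turn [-0.019, 0.018, 0.042] after turn [-0.025, 0.004, 0.042]
```

```bash
python3 -m jog '[[0,0,0,0,0,-0.3,0],[0,0,0,0,0,-0.5,0],[0,0,0,0,0,-0.5,0],[0,0,0,0,0,-0.5,0],[0,0,0,0,0,-0.5,0],[0,0,0,0,0,-0.5,0],[0,0,0,0,0,-0.5,0],[0,0,0,0,0,-0.5,0],[0,0,0,0,0,-0.5,0],[0,0,0,0,0,-0.5,0],[0,0,0,0,0,-0.5,0],[0,0,0,0,0,-0.3,0],[0,0,0,0,0,-0.2,0],[0,0,0,0,0,0,0],[0,0,0,0,0,0,0],[0,0,0,0,0,0,0]]'
python3 - <<'E'
from h import *
plan(636.5,222.7,116,96)
E
```

```text
t: 19.45
ee_pos: [635.4, 222.0, 117.7]
orientation: [0.163, -3.135, 0.004]
ft_force: [-3.3, -6.9, 4.6]
width: 15.2
grasp_force: 30.0
now [635.4, 222.0, 117.7] yaw 95.96 q6 -1.35 tilt [-0.0019, -0.0025, -1.0] w 15.2 F [-3.3, -6.9, 4.6]
turn units -0.01 shift before turn [-0.029, 0.016, 0.042] after turn [-0.029, 0.016, 0.042]
```

Release, rise and inspect.

```bash
python3 -m jog '[[0,0,0,0,0,0,0.3],[0,0,0,0,0,0,0.5],[0,0,0,0,0,0,0.6],[0,0,0,0,0,0,0.6],[0,0,-0.2,0,0,0,0.6],[0,0,-0.5,0,0,0,0.6],[0,0,-0.8,0,0,0,0.6],[0,0,-0.9,0,0,0,0.6],[0,0,-0.8,0,0,0,0.6],[0,0,-0.5,0,0,0,0.6],[0,0,-0.3,0,0,0,0.6],[0,0,0,0,0,0,0.6],[0,0,0,0,0,0,0.6]]'
python3 - <<'E'
from h import *
plan(636.5,222.7,116,96)
im=shot("wrist","w6")[:,:,::-1];cv2.imwrite("pics/w6c.png",cv2.resize(im[70:230,235:400],None,fx=3.6,fy=3.6,interpolation=cv2.INTER_CUBIC))
E
```

```text
t: 20.75
ee_pos: [635.7, 223.5, 276.7]
orientation: [0.164, -3.136, 0.001]
ft_force: [0.9, 1.1, 0.3]
width: 52.5
grasp_force: 0.0
now [635.7, 223.5, 276.7] yaw 95.98 q6 -1.35 tilt [-0.0011, -0.0004, -1.0] w 52.5 F [0.9, 1.1, 0.3]
turn units -0.0 shift before turn [-0.023, -0.021, 4.018] after turn [-0.023, -0.021, 4.018]
```

View pics/w6c.png

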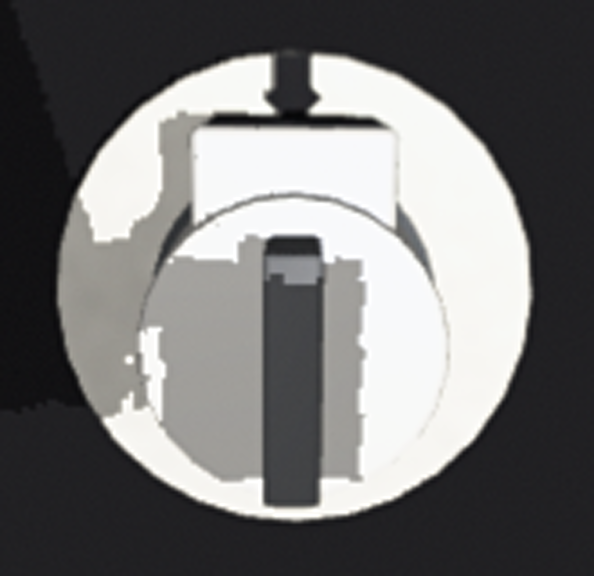

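The crop shows the mouth now facing the wedge, with the wedge at crop x≈292, the bar at x≈293 and the base centre at x≈294.5. I check the residual angle numerically.

Run:
```python
from h import *
f=lambda p:np.array(p)/3.6+[234.64,69.64]
U=lambda p,z:unproj("wrist",f(p),z)[:,:2]
im=cv2.imread("pics/w6.png");g=im.min(2)
m=np.zeros_like(g);m[78:222,245:390]=(g[78:222,245:390]>60)
h=cv2.convexHull(max(cv2.findContours(m,0,1)[0],key=cv2.contourArea))[:,0]
P=unproj("wrist",h,25)[:,:2];A=np.c_[2*P,np.ones(len(P))];s=np.linalg.lstsq(A,(P**2).sum(1),rcond=None)[0];c=s[:2];print("c",c)
an=lambda d:np.degrees(np.arctan2(d[1],d[0]))%360
print("wedge",an(U([(292,100)],33)[0]-c),an(U([(291.5,75)],33)[0]-c),an(U([(292,100)],33)[0]-U([(291.5,60)],33)[0])-180)
b=U([(293.5,255),(291.5,503)],145);print("bar",an(b[0]-b[1]))
b=U([(265,260),(263.5,503)],145);print("barL",an(b[0]-b[1]))
b=U([(322,260),(319.5,503)],145);print("barR",an(b[0]-b[1]))
M=U([(203,120),(392,120),(195,128),(398,128)],105);print("mouth edge normals",an(M[1]-M[0])+90,an(M[3]-M[2])+90,"mid",an(M.mean(0)-c),M.mean(0))
```

```text
c [635.85116724 221.91295122]
wedge 186.50407842111963 186.5654907816496 -173.35473471047771
bar 185.46059552159298
barL 185.1800447660154
barR 185.72310187024593
mouth edge normals 185.97887133652745 185.9771837195595 mid 185.040516723549 [571.25212779 216.21523385]
```

The residual is under 1°, so the head is aligned. Next the lever: travel over and turn the wrist to a viewing yaw.

```bash
python3 -m jog '[[0.13,-0.4,0,0,0,0,0.6],[0.23,-0.7,0,0,0,0,0.6],[0.3,-0.95,0,0,0,0,0.6],[0.3,-0.95,0,0,0,0,0.6],[0.3,-0.95,0,0,0,0,0.6],[0.3,-0.95,0,0,0,0,0.6],[0.3,-0.95,0,0,0,0,0.6],[0.3,-0.95,0,0,0,0,0.6],[0.25,-0.8,0,0,0,0,0.6],[0.15,-0.5,0,0,0,0,0.6],[0.1,-0.2,0,0,0,0,0.6],[0,0,0,0,0,0,0.6]]'
python3 -m jog '[[0,0,0,0,0,1,0.6],[0,0,0,0,0,1,0.6],[0,0,0,0,0,1,0.6],[0,0,0,0,0,1,0.6],[0,0,0,0,0,1,0.6],[0,0,0,0,0,1,0.6],[0,0,0,0,0,1,0.6],[0,0,0,0,0,1,0.6],[0,0,0,0,0,1,0.6],[0,0,0,0,0,1,0.6],[0,0,0,0,0,1,0.6],[0,0,0,0,0,1,0.6],[0,0,0,0,0,1,0.6],[0,0,0,0,0,1,0.6],[0,0,0,0,0,1,0.6],[0,0,0,0,0,1,0.6],[0,0,0,0,0,1,0.6],[0,0,0,0,0,1,0.6],[0,0,0,0,0,1,0.6],[0,0,0,0,0,0,0.6]]'
python3 - <<'E'
from h import *
plan(565,-117,96,-139)
print(proj("wrist",[[565,-117,136],[663,-229,90],[597,-278,68]]))
im=shot("wrist","w7")
E
```

```text
t: 22.0
ee_pos: [563.8, -118.7, 276.9]
orientation: [0.16, -3.136, -0.001]
ft_force: [-0.8, -0.1, -0.6]
width: 52.7
grasp_force: 0.0
t: 24.0
ee_pos: [564.9, -116.4, 277.3]
orientation: [-2.541, -1.846, 0.0]
ft_force: [0.7, -0.2, -0.0]
width: 52.9
grasp_force: 0.0
now [564.9, -116.4, 277.3] yaw -18.0 q6 0.09 tilt [-0.0005, 0.0004, -1.0] w 52.9 F [0.7, -0.2, -0.0]
turn units -9.83 shift before turn [-0.014, 0.011, 4.531] after turn [-0.016, -0.007, 4.531]
[[317.30042077 174.07478082]
 [425.58457026 227.1651524 ]
 [379.09327601 268.1647006 ]]
```

I've used all 10 picture views, so I work numerically from here. I fit the dial circle, pointer line and grip in the stored w1 frame with its known pose, and check against w7.

```bash
cat > d.py <<'E'
from h import *
import h
class O: pass
def withpose(p,yaw):
    M=np.array([[-np.sin(yaw),np.cos(yaw),0],[np.cos(yaw),np.sin(yaw),0],[0,0,-1]]); M[:,0]=np.cross(M[:,1],M[:,2])
    T=np.eye(4);T[:3,:3]=M;T[:3,3]=p;m=optics.camera_model("wrist");h.pose=lambda c:(m,T@np.array(m["hand_eye"]))
def circ(Q,r0,tol=1.5,n=4000,rt=4):
    rng=np.random.default_rng(0);best=(0,)
    for _ in range(n):
        a=Q[rng.choice(len(Q),3,False)];A=np.c_[2*a,np.ones(3)]
        if abs(np.linalg.det(A))<1: continue
        s=np.linalg.solve(A,(a**2).sum(1));r=np.sqrt(max(s[2]+s[:2]@s[:2],0))
        if abs(r-r0)>rt: continue
        k=abs(np.linalg.norm(Q-s[:2],axis=1)-r)<tol
        if k.sum()>best[0]: best=(k.sum(),k)
    if best[0]==0: return None
    q=Q[best[1]];s=np.linalg.lstsq(np.c_[2*q,np.ones(len(q))],(q**2).sum(1),rcond=None)[0]
    return s[:2].round(1),round(float(np.sqrt(s[2]+s[:2]@s[:2])),1),int(best[0])
E
python3 - <<'E'
from d import *
withpose([502.6,-197.3,300.8],np.radians(-26.25))
im=cv2.imread("pics/w1.png");g=im.max(2)
m=np.zeros_like(g);m[15:200,310:590]=(im.min(2)[15:200,310:590]>170)
q=np.vstack(cv2.findContours(m,0,1)[0])[:,0]
Q=unproj("wrist",q,63)[:,:2];dial=circ(Q,88);print("dial",dial)
c=dial[0]
# flag: dark px between r=25..85 in the dial at z=68
yy,xx=np.mgrid[60:200,370:480];px=np.c_[xx.ravel(),yy.ravel()];W=unproj("wrist",px,68)[:,:2]-c;r=np.hypot(*W.T)
dk=(g[yy,xx].ravel()<70)&(r>30)&(r<84);A=np.degrees(np.arctan2(W[:,1],W[:,0]))%360
hh=np.histogram(A[dk],bins=np.arange(100,280,4));print([(int(b),int(v)) for v,b in zip(*hh) if v>5])
k=dk&(A>200)&(A<235);vx,vy,x0,y0=cv2.fitLine(W[k].astype(np.float32),cv2.DIST_HUBER,0,.01,.01).ravel()
print("flag line",np.degrees(np.arctan2(vy,vx))%180,"offset from pivot",x0*vy-y0*vx,"mean ang",A[k].mean(),k.sum())
# handle top
for cam,p,uv in [("w1",None,(338,67))]:
    e=cv2.Canny(im[40:95,310:365],60,150);q=np.argwhere(e)[:,::-1]+[310,40]
    print("handle",circ(unproj("wrist",q,136)[:,:2],13,1,4000,2))
e=cv2.Canny(im[95:150,430:485],40,120);q=np.argwhere(e)[:,::-1]+[430,95]
for z in (88,92,96): print("hub",z,circ(unproj("wrist",q,z)[:,:2],14,1,4000,5))
import importlib,h;importlib.reload(h)
im=cv2.imread("pics/w7.png");e=cv2.Canny(im[140:210,280:355],60,150);q=np.argwhere(e)[:,::-1]+[280,140]
print("w7 handle",circ(h.unproj("wrist",q,136)[:,:2],13,1,4000,2))
E
```

```text
dial (array([ 664.4, -228.4]), 87.5, 241)
[(204, 10), (208, 88), (212, 135), (216, 121), (220, 24)]
flag line 35.511227 offset from pivot -0.8365269 mean ang 214.66057045472746 378
handle (array([ 565. , -116.6]), 12.4, 89)
hub 88 (array([ 666.1, -230.1]), 16.0, 90)
hub 92 (array([ 664.8, -229. ]), 15.9, 90)
hub 96 (array([ 663.6, -228. ]), 15.7, 90)
w7 handle (array([ 564.9, -116.3]), 12.0, 89)
```

```bash
python3 -m jog '[[0,0,0,0,0,1,0.6],[0,0,0,0,0,1,0.6],[0,0,0,0,0,1,0.6],[0,0,0,0,0,1,0.6],[0,0,0,0,0,1,0.6],[0,0,0,0,0,1,0.6],[0,0,0,0,0,1,0.6],[0,0,0,0,0,1,0.6],[0,0,0,0,0,1,0.6],[0,0,0,0,0,1,0.6],[0,0,0,0,0,1,0.6],[0,0,0,0,0,1,0.6],[0,0,0,0,0,1,0.6],[0,0,0,0,0,1,0.6],[0,0,0,0,0,1,0.6],[0,0,0,0,0,1,0.6],[0,0,0,0,0,1,0.6],[0,0,0,0,0,1,0.6],[0,0,0,0,0,1,0.6],[0,0,0,0,0,1,0.6]]'
python3 -m jog '[[0,0,0.4,0,0,0,0.6],[0,0,0.8,0,0,0,0.6],[0,0,0.9,0,0,0,0.6],[0,0,0.6,0,0,0,0.6],[0,0,0,0,0,0,0.6],[0,0,0,0,0,0,0.6]]'
python3 - <<'E'
from h import *
plan(565,-116.5,96,-138.4)
E
```

```text
t: 26.05
ee_pos: [564.9, -117.0, 277.4]
orientation: [-2.869, 1.279, 0.001]
ft_force: [0.4, -0.5, -0.6]
width: 52.4
grasp_force: 0.0
t: 26.65
ee_pos: [565.1, -117.3, 169.8]
orientation: [2.871, -1.276, -0.001]
ft_force: [-0.1, -0.2, 0.4]
width: 52.7
grasp_force: 0.0
now [565.1, -117.3, 169.8] yaw -137.92 q6 2.18 tilt [-0.0005, 0.0002, -1.0] w 52.7 F [-0.1, -0.2, 0.4]
turn units 0.08 shift before turn [-0.015, -0.012, 1.846] after turn [-0.016, -0.012, 1.846]
```

```bash
python3 -m jog '[[0,0,0.4,0,0,0.08,0.6],[0,0,0.5,0,0,0,0.6],[0,0,0.5,0,0,0,0.6],[0,0,0.3,0,0,0,0.6],[0,0,0.14,0,0,0,0.6],[0,0,0,0,0,0,0.6],[0,0,0,0,0,0,0.3],[0,0,0,0,0,0,0.2],[0,0,0,0,0,0,0.1],[0,0,0,0,0,0,0],[0,0,0,0,0,0,0],[0,0,0,0,0,0,0],[0,0,0,0,0,0,0]]'
python3 - <<'E'
from h import *
o=ctrl.get_obs();print(o["ft_force"],o["width"],o["ee_pos"])
# arc rows: turn ccw by 83.6deg about pivot; per row a deg: chord in tool axes (shift first then turn)
p=np.array(o["ee_pos"])[:2];c=np.array([664.4,-228.4]);print("r",np.linalg.norm(p-c),"ang",np.degrees(np.arctan2(*(p-c)[::-1])))
M=R.from_rotvec(o["orientation"]).as_matrix();r=150
for a in (2,4,6):
    v=p-c;A=np.radians(a);q=c+np.array([[np.cos(A),-np.sin(A)],[np.sin(A),np.cos(A)]])@v
    print(a,(M.T@np.r_[q-p,0]/40).round(4),"turn",-a/6)
plan(541.8,-314.9,96,-138.4+83.6)
E
```

```text
t: 27.95
ee_pos: [565.3, -117.7, 96.5]
orientation: [-2.864, 1.29, -0.001]
ft_force: [-0.6, -0.4, 6.1]
width: 25.2
grasp_force: 30.0
[-0.63533571 -0.40639887  6.052593  ] 25.216451927025396 [ 565.253079   -117.65478888   96.48116017]
r 148.64257038594914 ang 131.8371471439668
2 [ 3.000e-03  1.297e-01 -1.000e-04] turn -0.3333333333333333
4 [ 1.060e-02  2.592e-01 -1.000e-04] turn -0.6666666666666666
6 [ 2.270e-02  3.883e-01 -2.000e-04] turn -1.0
now [565.3, -117.7, 96.5] yaw -138.5 q6 2.19 tilt [0.0008, -0.0001, -1.0] w 25.2 F [-0.6, -0.4, 6.1]
turn units -13.95 shift before turn [3.305, 3.706, 0.012] after turn [-3.322, 3.691, 0.012]
```

```bash
python3 -m jog '[[0.003,0.13,0,0,0,-0.333,0],[0.003,0.13,0,0,0,-0.333,0],[0.0106,0.26,0,0,0,-0.667,0],[0.0106,0.26,0,0,0,-0.667,0],[0.0106,0.26,0,0,0,-0.667,0],[0.0106,0.26,0,0,0,-0.667,0],[0.0106,0.26,0,0,0,-0.667,0],[0.0106,0.26,0,0,0,-0.667,0],[0.0106,0.26,0,0,0,-0.667,0],[0.0106,0.26,0,0,0,-0.667,0],[0.003,0.13,0,0,0,-0.333,0],[0.003,0.13,0,0,0,-0.333,0],[0,0,0,0,0,0,0]]'
cat > a.py <<'E'
from h import *
o=ctrl.get_obs();p=np.array(o["ee_pos"])[:2];c=np.array([664.4,-228.4]);A=np.degrees(np.arctan2(*(p-c)[::-1]))%360
M=R.from_rotvec(o["orientation"]).as_matrix();y=np.degrees(np.arctan2(M[1,1],M[0,1]))
print("r",np.linalg.norm(p-c),"ang",A,"yaw",y,"ang-yaw",(A-y)%360-270,o["ft_force"],o["width"],"to go",215.2-A)
E
python3 a.py
```

```text
t: 29.25
ee_pos: [517.0, -208.2, 96.5]
orientation: [3.133, -0.231, 0.001]
ft_force: [-1.0, -0.6, 5.5]
width: 25.0
grasp_force: 30.0
r 148.7571339431091 ang 172.2036905640096 yaw -98.45280564297684 ang-yaw 0.6564962069864464 [-1.03892716 -0.55077     5.54887164] 25.013223643692335 to go 42.99630943599038
```

```bash
python3 -m jog '[[0.003,0.13,0,0,0,-0.333,0],[0.003,0.13,0,0,0,-0.333,0],[0.0106,0.26,0,0,0,-0.667,0],[0.0106,0.26,0,0,0,-0.667,0],[0.0106,0.26,0,0,0,-0.667,0],[0.0106,0.26,0,0,0,-0.667,0],[0.0106,0.26,0,0,0,-0.667,0],[0.0106,0.26,0,0,0,-0.667,0],[0.0106,0.26,0,0,0,-0.667,0],[0.0106,0.26,0,0,0,-0.667,0],[0.003,0.13,0,0,0,-0.333,0],[0.003,0.13,0,0,0,-0.333,0],[0.0007,0.065,0,0,0,-0.167,0],[0.0007,0.065,0,0,0,-0.167,0],[0.0007,0.065,0,0,0,-0.167,0],[0,0,0,0,0,0,0],[0,0,0,0,0,0,0]]'
python3 a.py
```

```text
t: 30.95
ee_pos: [542.7, -313.9, 96.5]
orientation: [2.999, 0.932, 0.002]
ft_force: [2.3, 1.2, 4.9]
width: 25.3
grasp_force: 30.0
r 148.72214258417773 ang 215.08288568354507 yaw -55.47516541065591 ang-yaw 0.5580510942010051 [2.27597057 1.23102896 4.85289223] 25.320244815600702 to go 0.11711431645491643
```

```bash
python3 -m jog '[[0,0,0,0,0,0,0.4],[0,0,0,0,0,0,0.5],[0,0,0,0,0,0,0.6],[0,0,0,0,0,0,0.6],[0,0,-0.2,0,0,0,0.6],[0,0,-0.5,0,0,0,0.6],[0,0,-0.8,0,0,0,0.6],[0,0,-0.9,0,0,0,0.6],[0,0,-0.9,0,0,0,0.6],[0,0,-0.8,0,0,0,0.6],[0,0,-0.5,0,0,0,0.6],[0,0,-0.3,0,0,0,0.6],[0,0,0,0,0,0,0.6],[0,0,0,0,0,0,0.6]]'
python3 - <<'E'
from d import *
plan(542,-315,96)
im=shot("wrist","w8")[:,:,::-1].copy();g=im.min(2)
P=np.array([[541.8,-314.9,136],[664.4,-228.4,90],[664.4+95*np.cos(np.radians(215.2)),-228.4+95*np.sin(np.radians(215.2)),68]]);uv=proj("wrist",P);print(uv.round(1).tolist())
x,y=uv[0].round().astype(int);e=cv2.Canny(im[y-35:y+35,x-35:x+35].copy(),60,150);q=np.argwhere(e)[:,::-1]+[x-35,y-35]
print("handle",circ(unproj("wrist",q,136)[:,:2],13,1,4000,2))
x,y=uv[1].round().astype(int)
m=np.zeros_like(g);m[:,200:480]=g[:,200:480]>170
q=np.vstack(cv2.findContours(m,0,1)[0])[:,0];print("dial",circ(unproj("wrist",q,63)[:,:2],88))
# cross-profiles of lever at r=40..80 at z 84 : print gray values on tangential offsets
c=P[1,:2];u=np.array([np.cos(np.radians(215.2)),np.sin(np.radians(215.2))]);n=np.array([-u[1],u[0]])
for r in (40,60,80,92,100,115):
    s=np.arange(-22,23,2);X=np.c_[c+r*u+s[:,None]*n,np.full(len(s),84)];k=proj("wrist",X).round().astype(int);print(r,[int(g[b,a]) if 0<=b<400 else -1 for a,b in k])
E
```

```text
t: 32.35
ee_pos: [541.5, -313.6, 291.1]
orientation: [-2.999, -0.932, 0.001]
ft_force: [0.0, 0.6, 0.4]
width: 52.5
grasp_force: 0.0
now [541.5, -313.6, 291.1] yaw -55.49 q6 0.42 tilt [-0.001, 0.0006, -1.0] w 52.5 F [0.0, 0.6, 0.4]
turn units 0.0 shift before turn [-0.006, 0.041, 4.878] after turn [-0.006, 0.041, 4.878]
[[318.8, 170.7], [317.2, 18.3], [318.2, 110.3]]
handle (array([ 541.6, -314.7]), 12.1, 82)
dial (array([ 663.9, -228.2]), 87.4, 221)
40 [243, 243, 243, 243, 243, 243, 242, 213, 233, 235, 234, 231, 227, 230, 231, 158, 149, 223, 243, 243, 243, 243, 243]
60 [243, 243, 243, 243, 243, 243, 215, 203, 231, 233, 233, 230, 226, 231, 232, 165, 145, 202, 244, 243, 243, 243, 243]
80 [243, 243, 243, 243, 243, 242, 84, 231, 231, 231, 232, 228, 223, 230, 231, 157, 91, 246, 243, 243, 243, 243, 243]
92 [28, 29, 29, 30, 30, 29, 42, 221, 231, 231, 232, 228, 222, 229, 223, 160, 12, 15, 16, 16, 16, 14, 30]
100 [27, 31, 29, 29, 30, 28, 37, 219, 231, 231, 231, 228, 222, 228, 224, 163, 14, 16, 15, 14, 14, 19, 30]
115 [29, 30, 29, 30, 29, 26, 98, 215, 232, 230, 229, 228, 222, 228, 227, 171, 14, 17, 14, 15, 13, 16, 29]
```

Run:
```python
from d import *
im=cv2.imread("pics/w8.png");g=im.max(2)
c=np.array([663.9,-228.2]);yy,xx=np.mgrid[0:170,260:380];px=np.c_[xx.ravel(),yy.ravel()];G=g[yy,xx].ravel()
W=unproj("wrist",px,68)[:,:2]-c;a=np.radians(215.27);r=W@[np.cos(a),np.sin(a)];t=W@[-np.sin(a),np.cos(a)]
for lo in range(60,86,3):
    k=(r>=lo)&(r<lo+3)&(abs(t)<25)&(G<120);print(lo,np.sort(t[k]).round(1).tolist())
m=optics.camera_model("wrist")
x=317
for row in range(60,112,4): print(row,''.join('#' if v<100 else ('+' if v<190 else '.') for v in g[row,290:345]))
```

```text
60 []
63 []
66 []
69 []
72 [9.5]
75 [9.5, 9.5]
78 [-10.0, 9.4, 9.5, 9.5, 10.6, 10.6]
81 [-11.2, -10.1, -10.1, 9.4, 9.4, 10.6, 10.6, 11.7]
84 [-24.0, -23.9, -22.8, -21.7, -20.5, -19.4, 9.4, 9.4, 9.4, 10.6, 17.5, 18.6, 19.8, 20.9, 20.9, 22.1, 22.1, 23.2, 23.2, 24.4, 24.4, 24.4]
60 ...................+...............++++................
64 ...................................+++.................
68 ...................................+++.................
72 ...................................+++.................
76 ...................................+++.................
80 ...................................++++................
84 ...................................+++.................
88 ...................................+++.................
92 ...................................++++................
96 ...................................+#+.................
100 ##+...............+#+..............+##.............++##
104 ###################++..............+###################
108 ####################+..............+###################
```

The pointer's diamond pokes out evenly on both sides of the lever (−11.2 and +11.7 mm), so the lever is aligned within about 0.3°. One last check of the radio and bystanders, then I hand in.

Run:
```python
from h import *
for c in ("scene","top"):
    im=shot(c,c+"9")
    for n in ["radio","mat","bottle","tipbox","canister","jug"]:
        for d in optics.masks_of(n,c)[:3]:
            if d["conf"]>.6: print(c,n,round(d["conf"],2),np.round(d["extent"]).tolist())
print(proj("scene",[[449,241,4],[449,241,140]]).round().tolist(),proj("top",[[449,241,140]]).round().tolist())
print(ctrl.close_job())
```

```text
scene radio 0.96 [316.0, 189.0, 14.0, 45.0]
scene radio 0.91 [414.0, 239.0, 26.0, 53.0]
scene radio 0.67 [282.0, 185.0, 20.0, 44.0]
scene mat 0.94 [416.0, 264.0, 40.0, 22.0]
scene bottle 0.95 [339.0, 211.0, 20.0, 51.0]
scene tipbox 0.8 [288.0, 265.0, 55.0, 49.0]
scene tipbox 0.68 [206.0, 166.0, 31.0, 58.0]
scene canister 0.79 [205.0, 165.0, 30.0, 58.0]
scene jug 0.73 [497.0, 290.0, 36.0, 56.0]
scene jug 0.68 [220.0, 224.0, 86.0, 100.0]
top radio 0.84 [359.0, 249.0, 28.0, 24.0]
top radio 0.82 [396.0, 238.0, 25.0, 30.0]
top radio 0.61 [224.0, 225.0, 28.0, 23.0]
top mat 0.97 [231.0, 229.0, 37.0, 30.0]
top mat 0.64 [226.0, 226.0, 29.0, 22.0]
top bottle 0.93 [310.0, 228.0, 20.0, 26.0]
top tipbox 0.83 [313.0, 151.0, 38.0, 51.0]
top jug 0.97 [139.0, 211.0, 31.0, 26.0]
[[409.0, 259.0], [414.0, 220.0]] [[221.0, 221.0]]
the job is handed in; nothing more can be done
None
```

The job is handed in at about 33 s of the 72 s: the radio stands upright on the mat, the intake mouth is within about 1° of the wedge, the lever lies within about 0.3° of the pointer, and the bystanders I re-checked had not moved (the mouse and timer were not re-checked).

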